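# Check the frying oil with the infrared thermometer

## Robot

A 7-joint arm with a two-finger parallel gripper is mounted at the origin on a cart in front of the work surface, level with it; the furniture and walls round the work are solid. World frame = base frame: x ahead of the robot, y to its left, z up, the work surface at z = 0. Lengths are in m, angles in rad, forces in N, time in s.
With the tool pointing down it reaches from about 0.4 to 0.85 m from the base axis. Payload 6.9 kg.
Tool frame: the origin (TCP) lies at the very end of the fingers, on their centre line; the grasp point (between the pads) lies 19 mm behind it; z points along the fingers, y is the line along which they close (so a half turn about z gives the same grasp; the last joint's range is limited). The gripper opens to 85 mm and grips with 20 to 120 N. Pads are 22 mm wide; open, the fingers measure 114 mm over their backs; the gripper's body (76 mm by 85 mm) begins 54 mm behind the grasp point. The pads swing forward as they close: fully open they stand 13 mm farther back than shut.
Start: joints at [-1.131, 0.507, -0.238, 1.5, 0.126, 1.149, -0.155], TCP at [0.205, 0.59, 0.231] pointing down, gripper open.
Joint ranges: [-3.08, 3.08], [-0.24, 2.05], [-1.43, 1.35], [0, 2.5], [-1.52, 4.66], [0.17, 1.96], [-2.89, 2.89]. Speed limits (rad/s): [2.39, 2.39, 3.14, 3.14, 3.14, 3.14, 3.14].

## Interface

Orientations are given as a unit quaternion [w, x, y, z].
In Python, from bench import bot, eyes, job gives the robot as it stands. The module is installed in compiled form; this text tells all that it offers.
- The arm moves only by the tool move_arm, never from a script. Its argument "plan" is a list of rows, each a list of 7 numbers: the shift along the tool's x, y, z in mm, then the turn, a rotation vector about the tool's x, y, z in rad, then the closure, from -1 (fully open) to 1 (shut). A call has 1 to 10 rows; each row shifts and turns the commanded pose from where the row before left it, along the tool's axes as they then stand; what a row does not reach is not made up. A row lasts 1/12 s, in which the tool goes at most 41.7 mm and 7.16 degrees, less where a joint would pass 70% of its speed; a pose out of reach is approached as far as the arm can. A call with a gripper value outside its range is refused whole. The fingers move at their own pace and stop on an object; "grip_force" is the grip in N (left out, the last holds). Time passes only in rows, so rows that do not move let the fingers close. It gives the time, the measured TCP pose, the force, the opening and the grip force at its end, in the units of the state.
- bot.state(): the state, without advancing time (a new reading comes with each control period).
- eyes.grab_frame(name): name is "scene" or "top"; returns the picture (400x640x3 uint8, red, green, blue); there is no depth.
- eyes.calibration(name): a dict with "camera_matrix" (3x3 intrinsics, pixels), "dist" ([k1, k2, p1, p2, k3] as OpenCV has them; the pictures are not rectified), "world_from_camera" (4x4, takes a point from camera to world coordinates). Camera axes: x right, y up, looking along -z (the intrinsics and any distortion apply to the point x, -y, -z); pixel columns grow to the right and rows downward; lengths in m; the calibration is good to about 2 mm. A picture is of the moment at which its call begins. calibration takes no time and is no camera call.
- job.job_done(): hands the job in; it is judged then, once.
Trained networks look in the newest picture that a camera, given by its name, has taken for a name from the list of things; names that differ only in an ending like _2 or _b are one class to them, and where a whole thing is asked for, a point or a joint stands for the part that bears it (a point fixed in the world has none). Each returns a list of dicts, best first, with "conf" (0 to 1); they miss things now and then, are a little off and sometimes report something else, mostly with a low value. They report only what shows in the picture. A call takes as long as a camera call. They do not tell look-alikes from the thing itself.
- eyes.cut_out(name, camera): "region" (400x640 bool, what is visible of it) and "uv" ([column, row] in pixels, amid what is visible of it).
- eyes.pinpoint(name, camera): "uv" ([column, row] in pixels: a listed point, or the origin of a listed thing).
The state is a dict: "time_s": time; "joints": joint angles; "qvel": joint speeds; "effort": joint torques, N m; "tcp_pos": TCP position; "tcp_rot": TCP orientation; "ft_force": force on the tool from outside, world axes, zero at the start; "moment": the same for the moment, N m; "gripper_width": finger opening in m; "grasp_force": force on a finger pad.
Only numpy, scipy, OpenCV 4.12 (cv2) and the standard library are available. Lean on these libraries where they do the work, as an engineer would, in place of code of your own. Each camera call takes 0.05 s, during which the arm holds its last target. There are 200 camera calls.

## Task

The fry pot has been set off the hob to cool and the dial on its rim has stuck: check the oil with the hand-held infrared thermometer before it is strained. Grip the thermometer across its orange button so that the button stays pressed in, lean it about 30 to 45 degrees from upright so that the lens looks at the middle of the oil from 15 to 25 cm away, from beside the pot and not from over the oil, and keep it still for two seconds. Then stand it back in its stand, lens down, and let go; do not touch the pot or disturb the things around it.

Things in the scene. Friction and masses are not known exactly. Their poses are not given: they have to be found in the camera images.
- thermometer: White stick-shaped infrared thermometer, 160 mm long, 0.14 kg, standing lens down in the stand. Origin at the lens; its +z runs up the stick to the tail (dark display on top), so it looks along -z. Barrel z 0-80: round, radius 12 to 16.5 mm. Handle z 77-160: 30 mm in x, 34 mm in y. Orange button on the -x face, 23 mm wide, z 102-152, standing out to x = -18.5 mm; back face flat at x = +15 mm.
- handle_middle (a point): Point on the thermometer's axis at mid height of the button (z = 127 mm above the lens; the tail ends 33 mm above this point). Grip here from the tail end, fingers pointing along the thermometer's -z and closing along its x (one pad on the button, one on the back, 33.5 mm apart); axes as the thermometer's.
- measure_button (a joint): Travel of the orange button: 0 = out, 0.003 m = fully pressed. Sprung, 3 N to start and 7.5 N fully in, so a grip of 20 N or more along the thermometer's x presses it home. It measures while pressed 2 mm or more.
- oil_middle (a point): Middle of the oil surface in the pot, z up. The oil is a disc of radius about 95 mm; the pot's round rim, radius 120 mm, stands 46 mm above this point, the bow handles reach 155 mm out and 73 mm above it, the dial on the rim is lower than the handles.
- fry_pot: Black round tempura pot with steel rim, bow handles at +x and -x and a dial on the rim, fixed, on a flat cork trivet 12 mm high (radius 100 mm). Origin under the pot, 11 mm from its middle (oil_middle lies at x 0, y 11, z 50 mm); 96 mm high to the rim, 123 mm to the handles.
- stand: Bench stand, fixed: dark round foot of radius 46 mm, 12 mm high, with an upright steel pocket to z = 78 mm. Origin under the foot, z up. It stands left or right of the pot; on the right a 290 mm tall oil bottle (15 cm or more away) and the posts of a steel rack (beyond y = -0.44, x = 0.5) are fixed too.
- pocket_floor (a point): Middle of the pocket's floor, 18 mm above the worktop; the thermometer's lens rests here. The pocket is round, inner radius about 15.5 mm at the floor, 17.5 mm 50 mm higher, flaring to 24 mm at the lip 60 mm above the floor. Any yaw fits.
- spice_jar: Bystander: spice jar with red lid, 46 mm wide, 109 mm high; origin under its middle.
- sauce_bottle: Bystander: green sauce bottle with white cap, 52 x 82 mm, 186 mm high; origin under its middle.
- small_bowl: Bystander: small white bowl, 100 mm wide, 48 mm high; origin under its middle. It stands on the other side of the pot from the stand.
- kitchen_timer: Bystander: flat white kitchen timer, 78 x 52 x 14 mm; origin under its middle.
Mind the look-alikes: they are no part of the job. Several things have the shape of the stand; the one meant has the colours described above.

How it is judged:
On the way:
1. Button pressed, lens pointed at the middle of the oil (within about 4 cm) from 12 to 30 cm, leaning 20 to 55 degrees, lens 8 cm or more to the side of the middle, still for 1.5 s (value of joint measure_button above 0.002 m and x of oil_middle in the frame of thermometer between -0.04 and 0.04 m and y of oil_middle in the frame of thermometer between -0.04 and 0.04 m and distance between thermometer and oil_middle between 0.12 and 0.3 m and z of oil_middle in the frame of thermometer below -0.1 m and horizontal distance between thermometer and oil_middle above 0.08 m and angle between thermometer's own z axis and vertical between 0.35 and 0.96 rad and linear speed of thermometer below 0.03 m/s and angular speed of thermometer below 0.2 rad/s), for 1.5 s.
At the end, for the whole second after the job is handed in: The thermometer stands in its stand, lens down on the pocket floor (within 1 cm sideways, 6 mm in height, under 11 degrees of lean), at rest, button out; the bystanders within 3 cm of where they stood (horizontal distance between thermometer and pocket_floor below 0.01 m and z of thermometer in the frame of stand between 0.012 and 0.024 m and angle between thermometer's own z axis and vertical below 0.2 rad and linear speed of thermometer below 0.02 m/s and value of joint measure_button below 0.001 m and distance of each of spice_jar, sauce_bottle, small_bowl, kitchen_timer from where it was at the start of the episode below 0.03 m); the robot touches nothing.
It fails at once if the pot is touched (contact force between fry_pot and thermometer above 0.5 N or contact force between fry_pot and the arm above 0.5 N or contact force between fry_pot and the fingers above 0.5 N).
It fails at once if the spice jar is pushed more than 3 cm or tipped over (distance of spice_jar from where it was at the start of the episode above 0.03 m or angle between spice_jar's own z axis and vertical above 0.5 rad).
It fails at once if the sauce bottle is pushed more than 3 cm or tipped over (distance of sauce_bottle from where it was at the start of the episode above 0.03 m or angle between sauce_bottle's own z axis and vertical above 0.5 rad).
It fails at once if the bowl is pushed more than 3 cm or tipped over (distance of small_bowl from where it was at the start of the episode above 0.03 m or angle between small_bowl's own z axis and vertical above 0.5 rad).
It fails at once if the timer is pushed more than 3 cm or tipped over (distance of kitchen_timer from where it was at the start of the episode above 0.03 m or angle between kitchen_timer's own z axis and vertical above 0.5 rad).
It also fails if it takes over 48 s, if anything falls off the work surface, if the arm or the gripper's body presses on something with over 40 N, if the wrist force passes 120 N, or if a joint passes its speed limit or range.

## Working session

There is one attempt and no reset: what is moved stays moved. The work goes in short steps, Python scripts to look and compute and a tool call to move; the robot and the scene stay as the last step left them, time stands still between calls to the robot, and variables do not carry over. Pictures are saved under pics/ and viewed, at most 10 in all, crops included, and the job is handed in when it is done.

Besides the shell and the picture viewer there is one more tool, called as a command line: name --pt "numbers of a row" for each row, then --argument value for the rest. move_arm: Moves the arm, as the interface text tells. Its arguments: {"type":"object","properties":{"plan":{"type":"array","items":{"type":"array","items":{"type":"number"}}},"grip_force":{"type":"number"}},"required":["plan"]}

```bash
mkdir -p pics; cat > h.py <<'E'
from bench import bot, eyes, job
import numpy as np, cv2
from scipy.spatial.transform import Rotation as R
def cam(n):
    c=eyes.calibration(n); return np.array(c["camera_matrix"]),np.array(c["dist"],float),np.array(c["world_from_camera"])
def ray(n,uv):
    K,d,T=cam(n); p=cv2.undistortPoints(np.array([[uv]],float),K,d)[0,0]
    v=T[:3,:3]@np.array([p[0],-p[1],-1]); return T[:3,3],v/np.linalg.norm(v)
def atz(n,uv,z):
    o,v=ray(n,uv); return o+v*(z-o[2])/v[2]
def proj(n,P):
    K,d,T=cam(n); q=(np.asarray(P)-T[:3,3])@T[:3,:3]; q=q*[1,-1,-1]
    return cv2.projectPoints(q.reshape(1,3),np.zeros(3),np.zeros(3),K,d)[0].ravel()
def tri(u1,u2):
    a,v=ray("scene",u1); b,w=ray("top",u2)
    s=np.linalg.lstsq(np.c_[v,-w],b-a,rcond=None)[0]; p,q=a+s[0]*v,b+s[1]*w
    return (p+q)/2,np.linalg.norm(p-q)
E
python3 - <<'E'
from h import *
for n in("scene","top"):
    cv2.imwrite(f"pics/{n}0.png",eyes.grab_frame(n)[...,::-1]); print(n,cam(n)[2][:3,3].round(3))
for t in["thermometer","handle_middle","oil_middle","stand","pocket_floor","fry_pot","small_bowl","spice_jar","sauce_bottle","kitchen_timer"]:
    for n in("scene","top"):
        print(t,n,[(np.round(d["uv"]).tolist(),round(d["conf"],2)) for d in eyes.pinpoint(t,n)])
print(bot.state()["time_s"],bot.state()["tcp_rot"])
E
```

```text
scene [-0.166 -0.503  0.986]
top [0.323 0.127 1.338]
thermometer scene [([264.0, 198.0], 0.72)]
thermometer top [([263.0, 223.0], 0.47)]
handle_middle scene [([257.0, 173.0], 0.67)]
handle_middle top [([255.0, 219.0], 0.61)]
oil_middle scene [([227.0, 190.0], 0.72), ([357.0, 208.0], 0.67)]
oil_middle top [([356.0, 176.0], 0.94)]
stand scene [([263.0, 196.0], 0.81), ([228.0, 164.0], 0.78), ([293.0, 215.0], 0.6)]
stand top [([263.0, 227.0], 0.86), ([300.0, 214.0], 0.76), ([186.0, 204.0], 0.6)]
pocket_floor scene [([260.0, 198.0], 0.82), ([292.0, 208.0], 0.77), ([233.0, 156.0], 0.7)]
pocket_floor top [([185.0, 203.0], 0.87), ([262.0, 223.0], 0.63), ([296.0, 214.0], 0.59)]
fry_pot scene [([357.0, 222.0], 0.81), ([260.0, 199.0], 0.56)]
fry_pot top [([358.0, 183.0], 0.92)]
small_bowl scene [([424.0, 305.0], 0.95), ([250.0, 172.0], 0.5)]
small_bowl top [([452.0, 218.0], 0.56)]
spice_jar scene [([318.0, 255.0], 0.83)]
spice_jar top [([354.0, 240.0], 0.56)]
sauce_bottle scene [([249.0, 174.0], 0.7)]
sauce_bottle top [([223.0, 208.0], 0.84), ([222.0, 236.0], 0.38)]
kitchen_timer scene [([227.0, 191.0], 0.74), ([318.0, 254.0], 0.46)]
kitchen_timer top [([222.0, 237.0], 0.62)]
1.1 [-1.44486502e-05  1.66617272e-01  9.86021644e-01 -3.50298507e-05]
```

View pics/scene0.png

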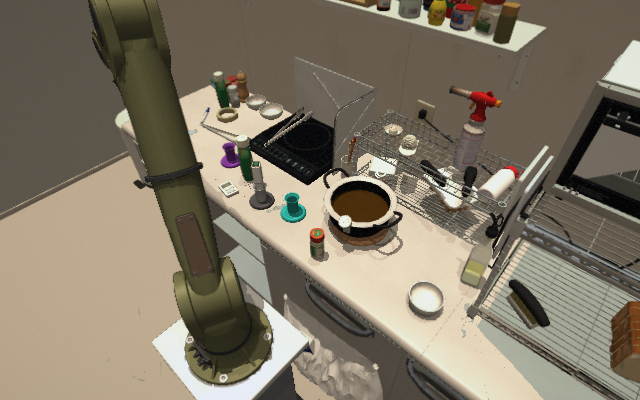

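View pics/top0.png

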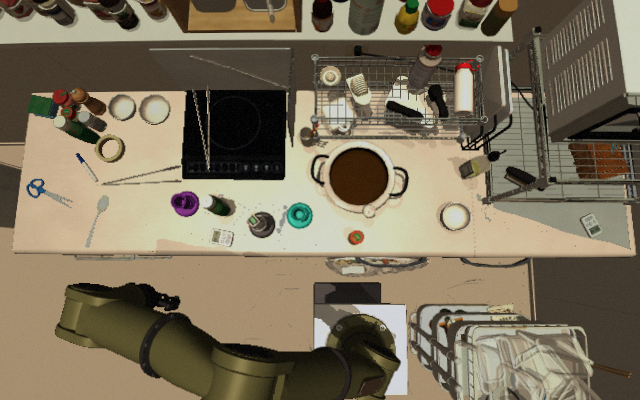

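```bash
python3 - <<'E'
from h import *
P=lambda t,a,b:print(t,*[x.round(4) for x in tri(a,b)])
P("lens",(264,198),(263,223));P("hm",(257,173),(255,219));P("oil",(357,208),(356,176));P("pot",(357,222),(358,183));P("stand",(263,196),(263,227));P("pf",(260,198),(262,223))
P("bowl",(424,305),(452,218));P("jar",(318,255),(354,240));P("sauce",(249,174),(223,208));P("timer",(227,191),(222,237))
P("s2",(293,215),(300,214));P("s3",(228,164),(186,204))
t=cv2.imread("pics/top0.png")[150:280,150:350];s=cv2.imread("pics/scene0.png")[130:260,200:400]
cv2.imwrite("pics/crop0.png",np.vstack([cv2.resize(x,None,fx=2.3*1.7,fy=2.3,interpolation=2) if 0 else cv2.resize(x,(461,300),interpolation=2) for x in(t,s)]))
E
```

```text
lens [0.4258 0.3383 0.0186] 0.0057
hm [0.4259 0.3485 0.135 ] 0.0035
oil [0.5817 0.0178 0.0657] 0.0061
pot [0.5679 0.0052 0.0144] 0.0028
stand [0.4133 0.3318 0.0414] 0.0137
pf [0.4208 0.3457 0.0184] 0.0068
bowl [ 0.4479 -0.3338  0.0011] 0.0051
jar [0.3699 0.0164 0.0081] 0.0095
sauce [0.4764 0.4823 0.0227] 0.0025
timer [ 0.3722  0.4901 -0.0017] 0.0047
s2 [ 0.4576  0.2129 -0.0094] 0.0033
s3 [ 0.4889  0.6334 -0.0137] 0.0116
```

View pics/crop0.png

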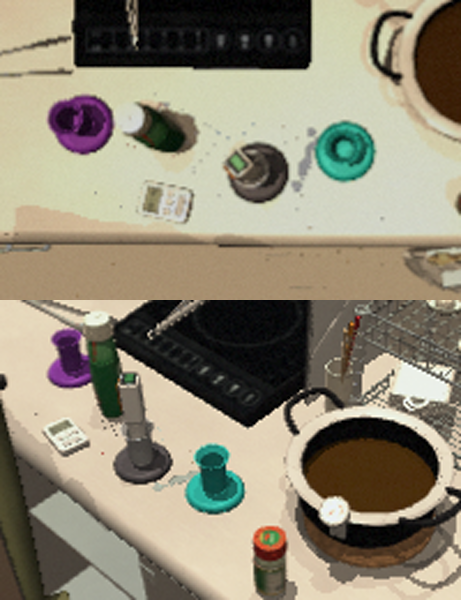

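Three stand-shaped things show in the top image: purple (185,204), dark with steel pocket (262,224) and teal (300,214). The dark one fits, with its steel pocket and the thermometer in it, and the crop confirms it. Next is the thermometer's yaw.

```bash
python3 - <<'E'
from h import *
t=cv2.imread("pics/top0.png")[203:243,240:285];s=cv2.imread("pics/scene0.png")[155:215,235:290]
cv2.imwrite("pics/crop1.png",np.hstack([cv2.resize(t,(400,356),interpolation=cv2.INTER_CUBIC),cv2.resize(s,(326,356),interpolation=cv2.INTER_CUBIC)]))
for n in("top","scene"):
  for nm in("measure_button","thermometer"):
    for d in eyes.cut_out(nm,n):
        r=d["region"]; v,u=np.nonzero(r); print(n,nm,d["uv"],round(d["conf"],2),r.sum(),u.min(),u.max(),v.min(),v.max())
E
```

```text
top thermometer [257.9, 219.7] 0.64 153 248 262 215 227
scene thermometer [357.9, 204.0] 0.73 3686 323 401 168 237
scene thermometer [260.0, 174.4] 0.6 263 251 262 161 189
```

View pics/crop1.png

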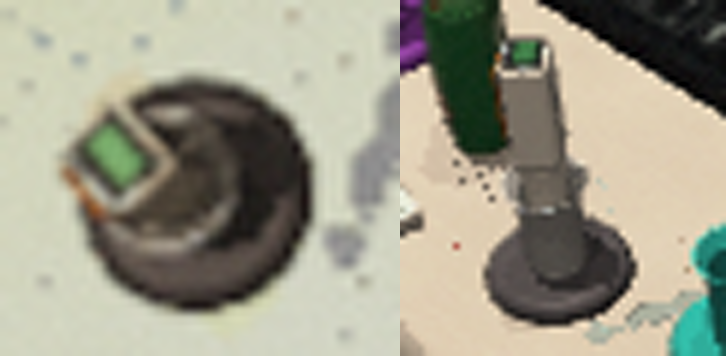

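```bash
cat >> h.py <<'E'
def rot(): 
    w,x,y,z=bot.state()["tcp_rot"]; return R.from_quat([x,y,z,w])
def plan(p,Rt,N,mid=None):
    s=bot.state(); R0=rot(); w=(R0.inv()*Rt).as_rotvec()/N
    M=sum((R0*R.from_rotvec(i*w)).as_matrix() for i in range(N))
    d=np.linalg.solve(M,np.asarray(p)-s["tcp_pos"])
    print("N",N,"shift mm",(d*1000).round(2),"len",round(np.linalg.norm(d)*1000,1),"turn",w.round(4),"deg",round(np.degrees(np.linalg.norm(w)),2))
def down(yaw): # tool y axis at azimuth yaw(deg), pointing down
    a=np.radians(yaw); y=np.array([np.cos(a),np.sin(a),0]); z=np.array([0,0,-1.]); return R.from_matrix(np.c_[np.cross(y,z),y,z])
E
python3 - <<'E'
from h import *
print("tail",tri((256.1,163.9),(252.8,219.4)), atz("top",(252.8,219.4),.178),atz("scene",(256.1,163.9),.178))
im=cv2.imread("pics/top0.png"); 
for n,z in(("top",.062),("scene",.062)):
    im=cv2.imread(f"pics/{n}0.png"); hsv=cv2.cvtColor(im,cv2.COLOR_BGR2HSV)
    m=((hsv[...,0]<18)&(hsv[...,1]>120)&(hsv[...,2]<140)&(hsv[...,2]>20)).astype(np.uint8)
    k,l,st,ce=cv2.connectedComponentsWithStats(cv2.morphologyEx(m,2,np.ones((3,3))))
    c=(356,176) if n=="top" else (357,205)
    i=l[c[1],c[0]]; print(n,i,st[i],ce[i],atz(n,ce[i],z))
# foot of stand: dark ring centre by dark mask
im=cv2.imread("pics/top0.png")[200:245,240:285]
m=(im.max(2)<95).astype(np.uint8);k,l,st,ce=cv2.connectedComponentsWithStats(m);i=1+np.argmax(st[1:,4])
c,(a,b),_=cv2.minAreaRect(cv2.findNonZero((l==i).astype(np.uint8)));cc,r=cv2.minEnclosingCircle(cv2.findNonZero((l==i).astype(np.uint8)))
print("foot",st[i],atz("top",(cc[0]+240,cc[1]+200),.012),r)
g=((im[...,1]>im[...,2]+25)&(im[...,1]>im[...,0]+20)).astype(np.uint8);print("disp",g.sum(),cv2.minAreaRect(cv2.findNonZero(g)))
s=bot.state();print(s["time_s"],s["tcp_pos"],s["gripper_width"])
E
```

```text
tail (array([0.42304777, 0.3455597 , 0.17891888]), np.float64(0.0020496416750386483)) [0.42231119 0.3463561  0.178     ] [0.42450578 0.3458637  0.178     ]
top 32 [ 330  150   57   55 2473] [358.13991104 177.15082895] [0.58070018 0.00801557 0.062     ]
scene 20 [ 333  190   56   32 1257] [360.46857597 205.52108194] [0.59938297 0.02002147 0.062     ]
foot [ 10  12  25  26 370] [0.41853676 0.34580665 0.012     ] 12.85685920715332
disp 23 ((12.5, 20.000001907348633), (4.949747085571289, 3.535533905029297), 45.0)
1.3 [0.2053791  0.59028541 0.23126713] 0.08539322429237296
```

```bash
python3 -c "
from h import *
plan([.423,.3457,.25],down(132),10)"
```

```text
N 10 shift mm [-18.85 -28.69  -1.87] len 34.4 turn [-0.     -0.     -0.1068] deg 6.12
```

move_arm --pt "-18.85 -28.7 -1.9 0 0 -0.107 -1" --pt "-18.85 -28.7 -1.9 0 0 -0.107 -1" --pt "-18.85 -28.7 -1.9 0 0 -0.107 -1" --pt "-18.85 -28.7 -1.9 0 0 -0.107 -1" --pt "-18.85 -28.7 -1.9 0 0 -0.107 -1" --pt "-18.85 -28.7 -1.9 0 0 -0.107 -1" --pt "-18.85 -28.7 -1.9 0 0 -0.107 -1" --pt "-18.85 -28.7 -1.9 0 0 -0.107 -1" --pt "-18.85 -28.7 -1.9 0 0 -0.107 -1" --pt "-18.85 -28.7 -1.9 0 0 -0.107 -1" --grip_force 40

```text
time_s: 2.13
tcp_pos: [0.4244, 0.3441, 0.2509]
tcp_rot: [0.0, -0.362, 0.932, -0.0]
ft_force: [0.0, 0.3, -0.0]
gripper_width: 0.0855
grasp_force: 0.0
```

move_arm --pt "0 0 0 0 0 0 -1" --pt "0 0 0 0 0 0 -1"

```text
time_s: 2.3
tcp_pos: [0.4253, 0.3442, 0.25]
tcp_rot: [-0.0, -0.357, 0.934, -0.0]
ft_force: [-0.2, 0.7, -0.5]
gripper_width: 0.0853
grasp_force: 0.0
```

```bash
python3 -c "
from h import *
s=bot.state();print(s['time_s'],s['tcp_pos'],rot().as_matrix().round(3).tolist(),s['joints'])
plan([.423,.3457,.124],down(132),7)
f=np.hstack([cv2.resize(eyes.grab_frame('top')[190:250,220:290],(420,360),interpolation=2),cv2.resize(eyes.grab_frame('scene')[120:220,220:300],(288,360),interpolation=2)])
cv2.imwrite('pics/a1.png',f[...,::-1])"
```

```text
2.3 [0.42525756 0.34424418 0.24996682] [[-0.745, -0.667, -0.0], [-0.667, 0.745, -0.0], [0.0, -0.0, -1.0]] [-0.42815133  0.38700172 -0.43288695  1.67517117  0.17715709  1.11854502
  1.39024964]
N 7 shift mm [ 0.1   0.37 18.  ] len 18.0 turn [-0.     -0.     -0.0004] deg 0.02
```

View pics/a1.png

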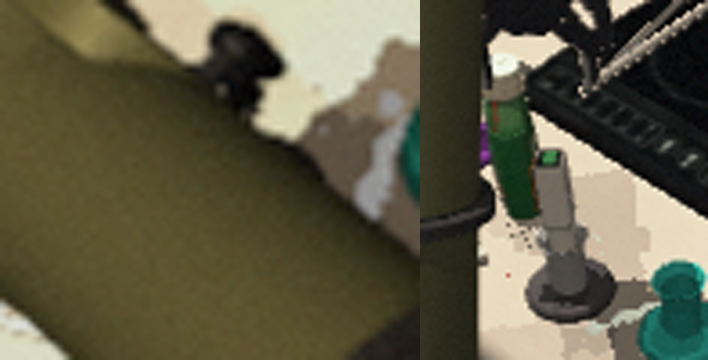

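```bash
python3 -c "
from h import *
for P in([.425,.344,.25],[.425,.344,.2],[.423,.3457,.178],[.4253-.028,.3442+.03,.237],[.4253+.028,.3442-.03,.237]):
  u=proj('scene',P); print(P,u,((u-[220,120])*3.6+[420,0]).round())"
```

```text
[0.425, 0.344, 0.25] [253.77053225 147.01654301] [542.  97.]
[0.425, 0.344, 0.2] [255.73278303 158.9913875 ] [549. 140.]
[0.423, 0.3457, 0.178] [255.79712559 164.12645203] [549. 159.]
[0.3973, 0.3742, 0.237] [242.03177462 150.35142793] [499. 109.]
[0.45330000000000004, 0.31420000000000003, 0.237] [266.62449389 149.90830488] [588. 108.]
```

The crop shows the open fingers on either side of the tail: right finger at about (588,95), left behind the arm at about (495,60), and tail at (549,158). That fits the projected TCP, so I'm descending.

move_arm --pt "0 0.4 18 0 0 0 -1" --pt "0 0.4 18 0 0 0 -1" --pt "0 0.4 18 0 0 0 -1" --pt "0 0.4 18 0 0 0 -1" --pt "0 0.4 18 0 0 0 -1" --pt "0 0.4 18 0 0 0 -1" --pt "0 0 18 0 0 0 -1" --pt "0 0 0 0 0 0 -1" --pt "0 0 0 0 0 0 -1"

```text
time_s: 3.15
tcp_pos: [0.42, 0.3483, 0.1241]
tcp_rot: [-0.001, -0.36, 0.933, -0.0]
ft_force: [-0.1, 0.8, 0.2]
gripper_width: 0.0853
grasp_force: 0.0
```

move_arm --pt "0 0 0 0 0 0 1" --pt "0 0 0 0 0 0 1" --pt "0 0 0 0 0 0 1" --pt "0 0 0 0 0 0 1" --pt "0 0 0 0 0 0 1" --pt "0 0 0 0 0 0 1" --pt "0 0 0 0 0 0 1" --pt "0 0 0 0 0 0 1" --pt "0 0 0 0 0 0 1" --pt "0 0 0 0 0 0 1" --grip_force 40

```text
time_s: 3.98
tcp_pos: [0.4221, 0.3479, 0.1251]
tcp_rot: [0.001, -0.359, 0.933, 0.0]
ft_force: [-1.6, -0.4, 5.3]
gripper_width: 0.0298
grasp_force: 40.0
```

move_arm --pt "0 0 -10 0 0 0 1" --pt "0 0 -15 0 0 0 1" --pt "0 0 -20 0 0 0 1" --pt "0 0 -20 0 0 0 1" --pt "0 0 -20 0 0 0 1" --pt "0 0 -20 0 0 0 1" --pt "0 0 -20 0 0 0 1" --pt "0 0 -20 0 0 0 1" --pt "0 0 -15 0 0 0 1" --pt "0 0 0 0 0 0 1"

```text
time_s: 4.82
tcp_pos: [0.4222, 0.3486, 0.2877]
tcp_rot: [0.002, -0.359, 0.933, 0.001]
ft_force: [0.4, 1.2, -2.0]
gripper_width: 0.0296
grasp_force: 39.8
```

```bash
python3 - <<'E'
from h import *
s=bot.state();print(s['time_s'],s['tcp_pos'],s['gripper_width'],s['grasp_force'],s['ft_force'],s['joints'])
O=np.array([.580,.012,.062])
for az in(110,140):
  a=np.radians(az);l=np.radians(40);u=np.array([np.sin(l)*np.cos(a),np.sin(l)*np.sin(a),np.cos(l)])
  Rt=R.from_rotvec(l*np.cross([0,0,1],u)/np.sin(l))*rot()
  print(az,u,"tcp",O+u*(.22+.107)); plan(O+u*(.22+.107),Rt,20)
cv2.imwrite('pics/a2.png',eyes.grab_frame('scene')[...,::-1])
E
```

```text
4.8167 [0.42218049 0.34855196 0.28771263] 0.029611138315174746 39.78720411658287 [ 0.3718111   1.23986505 -2.02268224] [-0.42925771  0.35718966 -0.44215305  1.61298161  0.16172091  1.20274058
  1.4013337 ]
110 [-0.21984631  0.60402277  0.76604444] tcp [0.50811026 0.20951545 0.31249653]
N 20 shift mm [ 1.53 -8.16  1.46] len 8.4 turn [ 0.0323  0.0131 -0.0002] deg 2.0
140 [-0.49240388  0.41317591  0.76604444] tcp [0.41898393 0.14710852 0.31249653]
N 20 shift mm [ 6.85 -7.55  0.88] len 10.2 turn [ 0.0346 -0.0048 -0.0002] deg 2.0
```

View pics/a2.png

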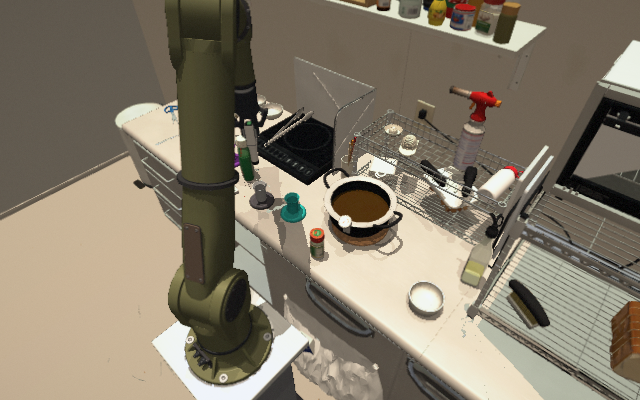

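The thermometer hangs in the gripper at about (252,145), and the pocket at (262,188) is empty. Now I'll tilt towards the oil.

move_arm --pt "1.5 -8.2 1.5 0.0323 0.0131 0 1" --pt "1.5 -8.2 1.5 0.0323 0.0131 0 1" --pt "1.5 -8.2 1.5 0.0323 0.0131 0 1" --pt "1.5 -8.2 1.5 0.0323 0.0131 0 1" --pt "1.5 -8.2 1.5 0.0323 0.0131 0 1" --pt "1.5 -8.2 1.5 0.0323 0.0131 0 1" --pt "1.5 -8.2 1.5 0.0323 0.0131 0 1" --pt "1.5 -8.2 1.5 0.0323 0.0131 0 1" --pt "1.5 -8.2 1.5 0.0323 0.0131 0 1" --pt "1.5 -8.2 1.5 0.0323 0.0131 0 1"

```text
time_s: 5.7
tcp_pos: [0.4654, 0.2751, 0.2808]
tcp_rot: [-0.004, -0.354, 0.919, -0.174]
ft_force: [0.2, 0.0, -1.7]
gripper_width: 0.0295
grasp_force: 39.8
```

move_arm --pt "1.5 -8.2 1.5 0.0323 0.0131 0 1" --pt "1.5 -8.2 1.5 0.0323 0.0131 0 1" --pt "1.5 -8.2 1.5 0.0323 0.0131 0 1" --pt "1.5 -8.2 1.5 0.0323 0.0131 0 1" --pt "1.5 -8.2 1.5 0.0323 0.0131 0 1" --pt "1.5 -8.2 1.5 0.0323 0.0131 0 1" --pt "1.5 -8.2 1.5 0.0323 0.0131 0 1" --pt "1.5 -8.2 1.5 0.0323 0.0131 0 1" --pt "1.5 -8.2 1.5 0.0323 0.0131 0 1" --pt "1.5 -8.2 1.5 0.0323 0.0131 0 1"

```text
time_s: 6.53
tcp_pos: [0.5088, 0.2076, 0.3088]
tcp_rot: [-0.006, -0.338, 0.877, -0.343]
ft_force: [-0.4, -0.6, -1.8]
gripper_width: 0.0295
grasp_force: 39.8
```

move_arm --pt "0 0 0 0 0 0 1" --pt "0 0 0 0 0 0 1" --pt "0 0 0 0 0 0 1"

```text
time_s: 6.78
tcp_pos: [0.5084, 0.2084, 0.3084]
tcp_rot: [-0.006, -0.338, 0.877, -0.341]
ft_force: [0.1, -0.3, -2.0]
gripper_width: 0.0296
grasp_force: 39.9
```

```bash
python3 - <<'E'
from h import *
s=bot.state();z=rot().as_matrix()[:,2];p=np.array(s['tcp_pos']);O=np.array([.580,.012,.062]);L=p+.107*z
print(s['time_s'],p,s['gripper_width'],"lean",np.degrees(np.arccos(-z[2])),"lens",L,"axis at z .062",L+z*(L[2]-.062)/-z[2],"d",np.linalg.norm(L-O))
f={n:eyes.grab_frame(n) for n in("scene","top")}
for n in f: print(n,"lens px",proj(n,L),"oil px",proj(n,O),[(np.round(d["uv"]),round(d["conf"],2)) for d in eyes.pinpoint("thermometer",n)],[(np.round(d["uv"]),round(d["conf"],2)) for d in eyes.pinpoint("oil_middle",n)])
cv2.imwrite('pics/a3.png',np.hstack([cv2.resize(f["scene"][90:250,220:420],(400,320)),cv2.resize(f["top"][100:260,220:420],(400,320))])[...,::-1])
E
```

```text
6.7833 [0.50837263 0.20840353 0.30840465] 0.02959668345484549 lean 39.90112985679862 lens [0.53191129 0.14392925 0.22631934] axis at z .062 [0.57903126 0.01486391 0.062     ] d 0.21614508089436751
scene lens px [320.40266042 162.56320097] oil px [358.82863623 209.617485  ] [(array([324., 164.]), 0.91), (array([357., 206.]), 0.33)] [(array([358., 208.]), 0.55)]
top lens px [318.07294346 182.04677319] oil px [356.98931804 177.34410087] [(array([317., 182.]), 0.87), (array([262., 224.]), 0.45), (array([452., 219.]), 0.3)] [(array([356., 180.]), 0.7)]
```

View pics/a3.png

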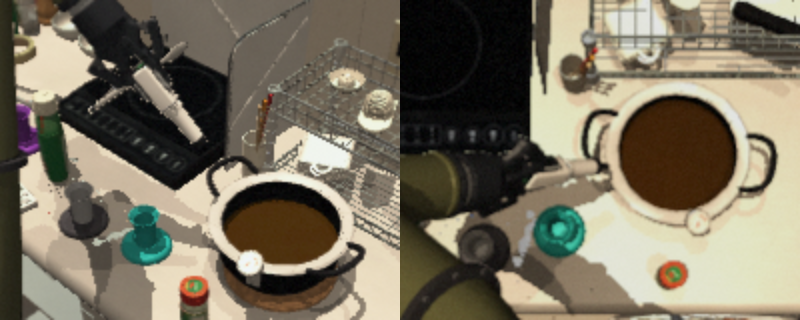

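The thermometer points at the oil, with its lens at scene crop (197,138), outside the rim and above the handle. Measured and predicted lens positions agree, so I'll hold for over 2 s.

move_arm --pt "0 0 0 0 0 0 1" --pt "0 0 0 0 0 0 1" --pt "0 0 0 0 0 0 1" --pt "0 0 0 0 0 0 1" --pt "0 0 0 0 0 0 1" --pt "0 0 0 0 0 0 1" --pt "0 0 0 0 0 0 1" --pt "0 0 0 0 0 0 1" --pt "0 0 0 0 0 0 1" --pt "0 0 0 0 0 0 1"

```text
time_s: 7.92
tcp_pos: [0.5085, 0.2081, 0.3085]
tcp_rot: [-0.006, -0.338, 0.877, -0.341]
ft_force: [-0.1, -0.1, -1.1]
gripper_width: 0.0297
grasp_force: 39.9
```

move_arm --pt "0 0 0 0 0 0 1" --pt "0 0 0 0 0 0 1" --pt "0 0 0 0 0 0 1" --pt "0 0 0 0 0 0 1" --pt "0 0 0 0 0 0 1" --pt "0 0 0 0 0 0 1" --pt "0 0 0 0 0 0 1" --pt "0 0 0 0 0 0 1" --pt "0 0 0 0 0 0 1" --pt "0 0 0 0 0 0 1"

```text
time_s: 8.75
tcp_pos: [0.5085, 0.2082, 0.3085]
tcp_rot: [-0.006, -0.338, 0.877, -0.341]
ft_force: [-0.2, 0.9, -1.8]
gripper_width: 0.0297
grasp_force: 39.9
```

move_arm --pt "0 0 0 0 0 0 1" --pt "0 0 0 0 0 0 1" --pt "0 0 0 0 0 0 1" --pt "0 0 0 0 0 0 1" --pt "0 0 0 0 0 0 1" --pt "0 0 0 0 0 0 1" --pt "0 0 0 0 0 0 1" --pt "0 0 0 0 0 0 1" --pt "0 0 0 0 0 0 1" --pt "0 0 0 0 0 0 1"

```text
time_s: 9.58
tcp_pos: [0.5085, 0.2081, 0.3085]
tcp_rot: [-0.006, -0.338, 0.877, -0.341]
ft_force: [1.5, -0.6, -2.4]
gripper_width: 0.0294
grasp_force: 39.9
```

```bash
python3 - <<'E'
from h import *
s=bot.state();print(s['time_s'],s['tcp_pos'],np.abs(s['qvel']).max())
plan([.4222,.348,.288],down(132),20)
E
```

```text
9.5833 [0.50848346 0.20814936 0.30848238] 0.0018447004175506563
N 20 shift mm [-1.48  8.08 -1.96] len 8.4 turn [-0.0323 -0.0131  0.0001] deg 2.0
```

move_arm --pt "-1.5 8.1 -2 -0.0323 -0.0131 0 1" --pt "-1.5 8.1 -2 -0.0323 -0.0131 0 1" --pt "-1.5 8.1 -2 -0.0323 -0.0131 0 1" --pt "-1.5 8.1 -2 -0.0323 -0.0131 0 1" --pt "-1.5 8.1 -2 -0.0323 -0.0131 0 1" --pt "-1.5 8.1 -2 -0.0323 -0.0131 0 1" --pt "-1.5 8.1 -2 -0.0323 -0.0131 0 1" --pt "-1.5 8.1 -2 -0.0323 -0.0131 0 1" --pt "-1.5 8.1 -2 -0.0323 -0.0131 0 1" --pt "-1.5 8.1 -2 -0.0323 -0.0131 0 1"

```text
time_s: 10.42
tcp_pos: [0.4654, 0.2774, 0.2843]
tcp_rot: [-0.003, -0.354, 0.919, -0.172]
ft_force: [0.6, 0.3, -2.1]
gripper_width: 0.0296
grasp_force: 39.8
```

move_arm --pt "-1.5 8.1 -2 -0.0323 -0.0131 0 1" --pt "-1.5 8.1 -2 -0.0323 -0.0131 0 1" --pt "-1.5 8.1 -2 -0.0323 -0.0131 0 1" --pt "-1.5 8.1 -2 -0.0323 -0.0131 0 1" --pt "-1.5 8.1 -2 -0.0323 -0.0131 0 1" --pt "-1.5 8.1 -2 -0.0323 -0.0131 0 1" --pt "-1.5 8.1 -2 -0.0323 -0.0131 0 1" --pt "-1.5 8.1 -2 -0.0323 -0.0131 0 1" --pt "-1.5 8.1 -2 -0.0323 -0.0131 0 1" --pt "-1.5 8.1 -2 -0.0323 -0.0131 0 1"

```text
time_s: 11.25
tcp_pos: [0.4217, 0.3491, 0.2889]
tcp_rot: [0.0, -0.359, 0.933, 0.001]
ft_force: [0.3, 0.2, -1.7]
gripper_width: 0.0293
grasp_force: 39.8
```

move_arm --pt "0 0 0 0 0 0 1" --pt "0 0 0 0 0 0 1" --pt "0 0 0 0 0 0 1"

```text
time_s: 11.5
tcp_pos: [0.4221, 0.3483, 0.2885]
tcp_rot: [-0.0, -0.359, 0.933, -0.0]
ft_force: [0.4, 0.2, -1.8]
gripper_width: 0.0292
grasp_force: 39.8
```

```bash
python3 - <<'E'
from h import *
s=bot.state();print(s['time_s'],s['tcp_pos'],s['gripper_width'],rot().as_matrix()[:,2].round(4))
f=eyes.grab_frame("scene"); p=np.array(s['tcp_pos'])
print("lens",proj("scene",p+.107*rot().as_matrix()[:,2]),"lip top",proj("scene",[.422,.347,.078]),"foot",proj("scene",[.422,.347,.012]))
for t in("thermometer","pocket_floor","stand"): print(t,[(np.round(d["uv"],1),round(d["conf"],2)) for d in eyes.pinpoint(t,"scene")])
plan([.422,.3477,.21],down(132),8)
cv2.imwrite('pics/a4.png',cv2.resize(f[110:220,210:310],(600,600),interpolation=2)[...,::-1])
E
```

```text
11.5 [0.42212866 0.34828366 0.28847713] 0.029205088498374717 [ 3.e-04 -9.e-04 -1.e+00]
lens [255.00182508 163.14798594] lip top [258.94038766 185.70711318] foot [261.13388903 198.7975217 ]
thermometer [(array([256.8, 165.2]), 0.82)]
pocket_floor [(array([293. , 205.4]), 0.79), (array([262.8, 200.9]), 0.56), (array([236.4, 155.3]), 0.54), (array([318.3, 252.8]), 0.29)]
stand [(array([260.3, 198.2]), 0.96), (array([291.5, 213.4]), 0.67), (array([230.7, 163.8]), 0.63)]
N 8 shift mm [ 0.08 -0.1   9.79] len 9.8 turn [-0.     -0.0001  0.0003] deg 0.02
```

View pics/a4.png

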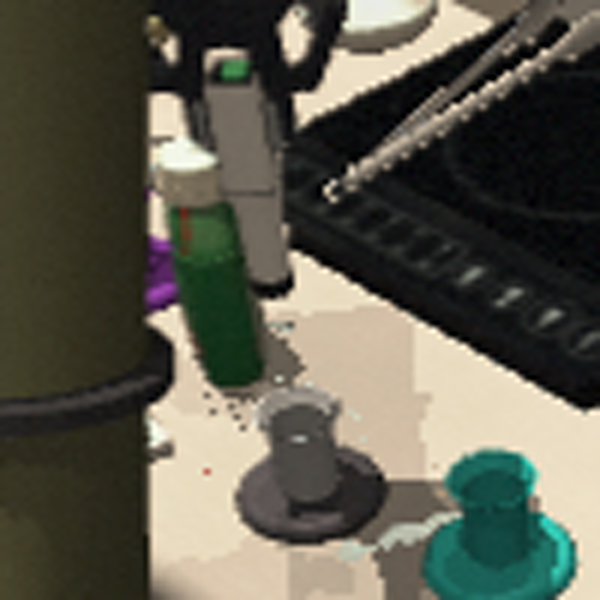

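Thermometer upright, lens at crop (273,285), and empty pocket lip at (300,405). Their offset matches the prediction, so I'm lowering.

move_arm --pt "0 0 15 0 0 0 1" --pt "0 0 20 0 0 0 1" --pt "0 0 20 0 0 0 1" --pt "0 0 20 0 0 0 1" --pt "0 0 15 0 0 0 1" --pt "0 0 8 0 0 0 1" --pt "0 0 5 0 0 0 1" --pt "0 0 5 0 0 0 1" --pt "0 0 5 0 0 0 1" --pt "0 0 5 0 0 0 1"

```text
time_s: 12.53
tcp_pos: [0.4223, 0.3491, 0.1708]
tcp_rot: [0.001, -0.359, 0.933, 0.0]
ft_force: [-1.0, -0.0, -2.0]
gripper_width: 0.0298
grasp_force: 39.8
```

move_arm --pt "0 0 6 0 0 0 1" --pt "0 0 6 0 0 0 1" --pt "0 0 6 0 0 0 1" --pt "0 0 6 0 0 0 1" --pt "0 0 6 0 0 0 1" --pt "0 0 4 0 0 0 1" --pt "0 0 4 0 0 0 1" --pt "0 0 3 0 0 0 1" --pt "0 0 0 0 0 0 1" --pt "0 0 0 0 0 0 1"

```text
time_s: 13.37
tcp_pos: [0.4219, 0.3487, 0.1294]
tcp_rot: [-0.0, -0.359, 0.933, -0.0]
ft_force: [-0.4, -0.1, -0.4]
gripper_width: 0.0294
grasp_force: 39.8
```

move_arm --pt "0 0 1.5 0 0 0 1" --pt "0 0 1.5 0 0 0 1" --pt "0 0 1 0 0 0 1" --pt "0 0 0 0 0 0 1" --pt "0 0 0 0 0 0 1"

```text
time_s: 13.78
tcp_pos: [0.4219, 0.3487, 0.1255]
tcp_rot: [-0.0, -0.359, 0.933, -0.0]
ft_force: [0.1, 0.1, -1.2]
gripper_width: 0.0295
grasp_force: 39.8
```

move_arm --pt "0 0 0.5 0 0 0 -1" --pt "0 0 0 0 0 0 -1" --pt "0 0 0 0 0 0 -1" --pt "0 0 0 0 0 0 -1" --pt "0 0 0 0 0 0 -1" --pt "0 0 0 0 0 0 -1" --pt "0 0 0 0 0 0 -1" --pt "0 0 0 0 0 0 -1" --pt "0 0 0 0 0 0 -1" --pt "0 0 0 0 0 0 -1"

```text
time_s: 14.62
tcp_pos: [0.4219, 0.3487, 0.125]
tcp_rot: [-0.0, -0.359, 0.933, -0.0]
ft_force: [0.2, 0.3, -1.1]
gripper_width: 0.0851
grasp_force: 0.0
```

move_arm --pt "0 0 -10 0 0 0 -1" --pt "0 0 -20 0 0 0 -1" --pt "0 0 -20 0 0 0 -1" --pt "0 0 -20 0 0 0 -1" --pt "0 0 -20 0 0 0 -1" --pt "0 0 -20 0 0 0 -1" --pt "0 0 -20 0 0 0 -1" --pt "0 0 -10 0 0 0 -1" --pt "0 0 0 0 0 0 -1" --pt "0 0 0 0 0 0 -1"

```text
time_s: 15.45
tcp_pos: [0.4219, 0.3487, 0.2651]
tcp_rot: [0.0, -0.359, 0.933, 0.0]
ft_force: [0.0, -0.4, -0.5]
gripper_width: 0.0855
grasp_force: 0.0
```

```bash
python3 - <<'E'
from h import *
s=bot.state();print(s['time_s'],s['tcp_pos'],s['gripper_width'],s['ft_force'])
f=eyes.grab_frame("scene")
print([(np.round(d["uv"],1),round(d["conf"],2)) for t in("thermometer","handle_middle") for d in eyes.pinpoint(t,"scene")])
a=cv2.imread("pics/scene0.png")[130:230,210:330][...,::-1];b=f[130:230,210:330]
cv2.imwrite('pics/a5.png',np.hstack([cv2.resize(x,(400,333),interpolation=2) for x in(a,b)])[...,::-1])
E
```

```text
15.45 [0.42193567 0.34866116 0.26506031] 0.08554231463169282 [ 0.01288376 -0.41550579 -0.54662413]
[(array([264.7, 196.4]), 0.53), (array([260.1, 201.3]), 0.16), (array([254.9, 172.9]), 0.5)]
```

View pics/a5.png

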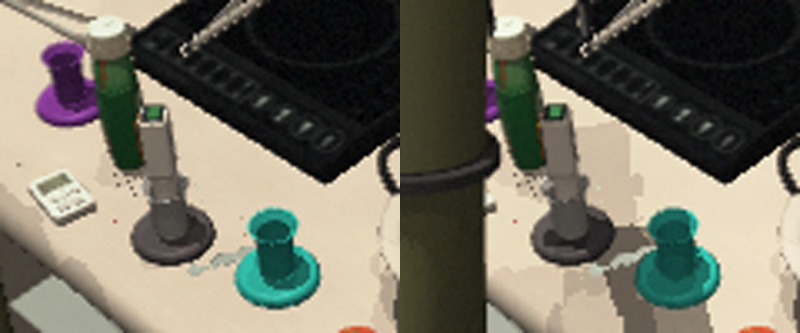

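The thermometer is back in the stand as it was before (tail at (155,112) before, (555,112) after, the same place), and the bystanders haven't moved.

```bash
python3 -c "
from bench import job
print(job.job_done())"
```

```text
the job is handed in; nothing more can be done
None
```

I held the thermometer on the middle of the oil for over 2 s, with its button pressed, a lean of about 40° and the lens about 22 cm away. It is back in its stand, lens down and released, and the job was handed in at about 15.5 s without the pot or bystanders being touched as far as I could see; no verdict was returned.

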